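# Unclip the clogged dust filter

### The job

Take the used tan dust filter out of the grey dock and stand it upright inside the blue cleaning tray, letting go only once it stands there. It is snapped in on a spring: press the whole filter down about a centimetre or more to unhook it, squeeze its two orange tabs together while it is down, and draw it straight up. Leave the other things on the bench where they are.

Things in the scene. Friction and masses are not known exactly. Their poses are not given: they have to be found in the camera images.
- dock_deck (a point): Centre of the top deck of the fixed filter dock: a grey box 170 (its x) x 150 (its y) mm, its deck 95 to 120 mm above the bench (differs from day to day; this point's z is the deck's height). A 94 x 62 mm opening in the deck takes the filter. z is up, x points to the side with the black pipe stub.
- cart_mid (a point): Centre of the used filter, 126 mm tall. z up, y across the two tabs, axes along the dock's at the start. From the bottom: tan pleated block 90 (x) x 58 (y) x 78 mm, black flange 100 x 110 x 8 mm, two upright orange tabs 40 mm high. Loose, about 0.34 kg (may vary 20 %). Snapped in level, flange underside 20 mm above the deck. It stands by itself on its flat bottom, 63 mm below this point.
- cart_flange (a point): Centre of the used filter's flange top, 23 mm above its centre. The tabs rise 40 mm from here, 30 mm wide (x), 4 mm thick, ribbed outer faces at y = +28 and -28 mm. From there out to y = 55 mm the flange is free for fingertips to press on, right beside the tabs. A spring beneath (0.4 N/mm) holds the filter up against two hooks: pressing takes about 4 N at first, the flange meets the deck after 20 mm.
- tab_left (a joint): Travel in m of the tab on the filter's +y side towards the middle: 0 sprung out, 0.012 fully squeezed (then the outer faces are 32 mm apart). Spring force 3 N rising to 8 N. While the filter sits up on its hooks the tabs give only 1 to 2 mm; with the whole filter held down by 10 to 18 mm they go in all the way.
- tab_right (a joint): The same for the tab on the filter's -y side. Both must stay squeezed to the stops while the filter is drawn up, for the first 60 mm; the bottom of the filter clears the deck after 60 mm of lift.
- tray_in (a point): Centre of the inner floor (5 mm above the bench) of the fixed blue cleaning tray, open on top, inside 220 (x) x 200 (y) mm, rim 22 mm above the bench. Its z is up.
- spare_mid (a point): Bystander, loose, leave alone: same shape as the used filter but all white, 126 mm tall, flange 100 x 110 mm, standing on the bench; this point is its centre.
- gouge: Bystander, loose, leave alone: a turning gouge lying flat, 350 mm long, wooden handle 28 mm thick; origin near the ferrule, on the bench, x along it.
- mallet: Bystander, loose, leave alone: wooden mallet lying on the bench, 255 mm long, head 100 x 68 mm; origin on the bench under the handle, 90 mm from the head, x to the head.
- oil: Bystander, loose, leave alone: amber oil bottle, 60 mm across, 150 mm tall; origin under its centre.
- bowl: Bystander, loose, leave alone: turned wooden bowl, 130 mm across, 55 mm tall; origin under its centre.
- mug: Bystander, loose, leave alone: white mug, 76 mm across, 90 mm tall; origin under its centre.
- blank: Bystander, loose, leave alone: round wooden blank, 90 mm across, 80 mm tall, upright; origin under its centre.

How it is judged:
By the outcome, as a careful person would: the job done as asked, in the order asked, and still so for the second after the job is handed in, with the robot touching nothing.
It also fails if it takes over 51 s, if anything falls off the work surface, if the arm or the gripper's body presses on something with over 40 N, if the wrist force passes 120 N, or if a joint passes its speed limit or range.

### The arm

A 6-joint arm with a two-finger parallel gripper is mounted at the origin on the work surface. World frame = base frame: x ahead of the robot, y to its left, z up, the work surface at z = 0. Lengths are in mm, angles in rad, forces in N, time in s.
With the tool pointing down it reaches from about 350 to 875 mm from the base axis. Payload 4.2 kg.
Tool frame: the origin (TCP) lies at the very end of the fingers, on their centre line; the grasp point (between the pads) lies 19 mm behind it; z points along the fingers, y is the direction in which the jaws open and shut (so a half turn about z gives the same grasp; the last joint's range is limited). The gripper opens to 85 mm and grips with 20 to 120 N. Pads are 22 mm wide; open, the fingers measure 114 mm over their backs; the gripper's body (76 mm by 85 mm) begins 54 mm behind the grasp point. The pads swing forward as they close: fully open they stand 13 mm farther back than shut.
Start: joints at [-1.091, 0.385, 0.008, 0, -1.194, -0.259], TCP at [136.899, -609.801, 231.312] pointing down, gripper open.
Joint ranges: [-3.14, 3.14], [-1.21, 2.06], [-1.07, 1.41], [-3.16, 2.05], [-2.99, -0.16], [-3.1, 3.1]. Speed limits (rad/s): [2.79, 2.79, 3.14, 3.14, 3.14, 3.14].

### API

Orientations are given as a unit quaternion [x, y, z, w].
In Python, from bench import read_state, get_image, camera_params, job_done gives the robot as it stands.
- The arm moves only by the tool send_rows, never from a script. Its arguments are lists of equal length, an entry for each row: "translation": the shift along the tool's x, y, z in m, a list of three; "yaw": the turn about the tool's z in degrees; "fingers": the closure in counts, from 0 (fully open) to 255 (shut). A call has 1 to 12 rows; each row is the pose to reach, as a shift and turn from the pose measured when the call began, along the tool's axes at that moment; what a row does not reach only later rows make up. A row lasts 1/10 s, in which the tool goes at most 50 mm and 8.59 degrees, less where a joint would pass 70% of its speed; a pose out of reach is approached as far as the arm can. A call with a gripper value outside its range is refused whole. The fingers move at their own pace and stop on an object; the grip force is fixed at half the most. Time passes only in rows, so rows that repeat a pose let the fingers close. It gives the time, the measured TCP pose, the force and the opening at its end, in the units of the state.
- read_state(): the state, without advancing time (a new reading comes with each control period).
- get_image(name): name is "scene" or "top" or "wrist"; returns the picture (420x560x3 uint8, blue, green, red); there is no depth.
- camera_params(name): a dict with "mtx" (3x3 intrinsics, pixels), "rvec" (rotation vector, rad) and "tvec" (3), from world to camera coordinates, as OpenCV has them; the wrist camera has in their place "tool_from_camera" (4x4, takes a point from camera to tool coordinates, whose origin is the TCP and whose axes are the flange's). Camera axes: x right, y down, z forward; pixel columns grow to the right and rows downward; lengths in mm; the calibration is good to about 2 mm. A picture is of the moment at which its call begins: read the wrist's pose just before it. camera_params takes no time and is no camera call.
- job_done(): hands the job in, once; it reports no verdict.
The state is a dict: "clock": time; "joints": joint angles; "joint_vel": joint speeds; "joint_efforts": joint torques, N m; "position": TCP position; "ee_rot": TCP orientation; "contact_force": force on the tool from outside, world axes, zero at the start; "wrist_torque": the same for the moment, N m; "gripper_width": finger opening in mm.
Only numpy, scipy, OpenCV 4.12 (cv2) and the standard library are available. Lean on these libraries where they do the work, as an engineer would, in place of code of your own. Each camera call takes 0.05 s, during which the arm holds its last target.

## Working session

There is one attempt and no reset: what is moved stays moved. The work goes in short steps, Python scripts to look and compute and a tool call to move; the robot and the scene stay as the last step left them, time stands still between calls to the robot, and variables do not carry over. Pictures are saved under pics/ and viewed, and the job is handed in when it is done.

Besides the shell and the picture viewer there is one more tool, called as name([rows], argument=value, ...), one row to a line, values as JSON. send_rows: Moves the arm, as the interface text tells. Its arguments: {"type":"object","properties":{"translation":{"type":"array","items":{"type":"array","items":{"type":"number"}}},"yaw":{"type":"array","items":{"type":"number"}},"fingers":{"type":"array","items":{"type":"number"}}},"required":["translation","yaw","fingers"]}

```bash
mkdir -p pics; ls; python3 - <<'E'
from bench import *
import cv2
s=read_state();print(s)
for n in("scene","top","wrist"):
    cv2.imwrite(f"pics/{n}0.png",get_image(n)); print(n,camera_params(n))
E
```

```text
pics
{'clock': 0.0, 'joints': array([-1.09137817e+00,  3.85558525e-01,  6.60342747e-03, -5.11379216e-04,
       -1.19401932e+00, -2.58577726e-01]), 'joint_vel': array([-0.00129258, -0.00261147,  0.00076141,  0.00092248, -0.00172282,
       -0.00036136]), 'joint_efforts': array([-1.31964171e-03, -3.92289090e+01,  1.88396806e+01,  4.18618575e+00,
       -4.68659273e-03,  7.14575332e-07]), 'position': array([ 136.77823167, -609.23322261,  230.20980997]), 'ee_rot': array([-1.10102138e-01,  9.93919653e-01,  1.10145526e-03, -1.71141945e-04]), 'contact_force': array([-0.33703538,  0.04443645,  0.26791859]), 'wrist_torque': array([ 0.00115255,  0.02751379, -0.01074494]), 'gripper_width': 85.34412540136056}
scene {'mtx': array([[492.96516695,   0.        , 275.60660822],
       [  0.        , 492.96516695, 209.69780696],
       [  0.        ,   0.        ,   1.        ]]), 'rvec': array([ 1.9994969 ,  1.2625272 , -0.59368206]), 'tvec': array([-282.89382696, -228.178854  , 1925.40826377])}
top {'mtx': array([[423.57438647,   0.        , 279.72696439],
       [  0.        , 423.57438647, 209.54710277],
       [  0.        ,   0.        ,   1.        ]]), 'rvec': array([ 2.10595171, -2.15852185,  0.16007979]), 'tvec': array([  62.09471961,  581.76943503, 1485.84990615])}
wrist {'mtx': array([[346.54415379,   0.        , 275.15836177],
       [  0.        , 346.54415379, 204.57188864],
       [  0.        ,   0.        ,   1.        ]]), 'tool_from_camera': array([[ 1.49233049e-03, -9.45371666e-01, -3.25991084e-01,
         8.46152303e+01],
       [ 9.99998774e-01,  1.56512157e-03,  3.89798258e-05,
        -5.52397795e-01],
       [ 4.73365255e-04, -3.25990743e-01,  9.45372843e-01,
        -1.42787850e+02],
       [ 0.00000000e+00,  0.00000000e+00,  0.00000000e+00,
         1.00000000e+00]])}
```

View pics/scene0.png

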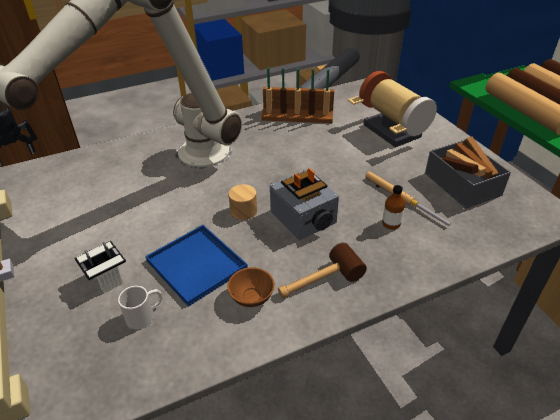

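View pics/top0.png

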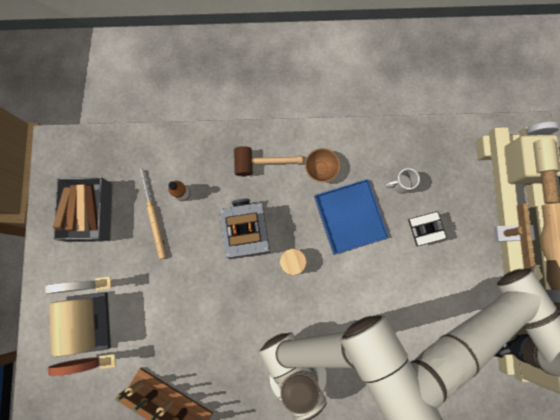

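View pics/wrist0.png

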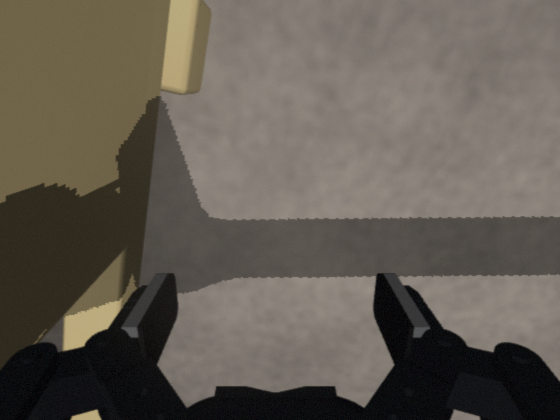

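The scene view shows the dock near (305,203), with the orange tabs at (303,178), the tray at (196,263) and the white spare at (100,260). In the top view the dock is at (245,230) and the tray at (352,217), with the blank at (293,261) close to the dock. The arm is clear of all of them.

```bash
cat > h.py <<'E'
import numpy as np, cv2
from bench import *
from scipy.spatial.transform import Rotation as R
def cam(n,st=None):
    p=camera_params(n);K=p['mtx']
    if 'rvec' in p:
        Rm=cv2.Rodrigues(p['rvec'])[0];t=p['tvec']
        return K,Rm.T,-Rm.T@t
    T=p['tool_from_camera'];Rt=R.from_quat(st['ee_rot']).as_matrix()
    return K,Rt@T[:3,:3],Rt@T[:3,3]+st['position']
def ray(c,uv):
    K,A,o=c;d=A@np.linalg.inv(K)@np.array([uv[0],uv[1],1.]);return o,d/np.linalg.norm(d)
def onz(c,uv,z):
    o,d=ray(c,uv);return o+d*(z-o[2])/d[2]
def tri(rs):
    M=np.zeros((3,3));b=np.zeros(3)
    for o,d in rs:
        P=np.eye(3)-np.outer(d,d);M+=P;b+=P@o
    p=np.linalg.solve(M,b);return p,[np.linalg.norm((np.eye(3)-np.outer(d,d))@(p-o)) for o,d in rs]
def proj(c,P):
    K,A,o=c;q=K@(A.T@(np.asarray(P,float)-o));return q[:2]/q[2]
E
python3 - <<'E'
from h import *
t=cv2.imread('pics/top0.png');s=cv2.imread('pics/scene0.png')
cv2.imwrite('pics/topz.png',cv2.resize(t[190:270,200:300],None,fx=7,fy=7,interpolation=cv2.INTER_CUBIC))
cv2.imwrite('pics/scz.png',cv2.resize(s[160:240,260:350],None,fx=7,fy=7,interpolation=cv2.INTER_CUBIC))
hs=cv2.cvtColor(t,cv2.COLOR_BGR2HSV)
m=cv2.inRange(hs,(100,120,40),(130,255,255));m[:150]=0;m[270:]=0;m[:,:300]=0;m[:,400:]=0
cs=max(cv2.findContours(m,0,2)[0],key=cv2.contourArea);r=cv2.minAreaRect(cs);print(r)
c=cam('top')
print(c[2]);bx=cv2.boxPoints(r);P=np.array([onz(c,p,22) for p in bx]);print(P,P.mean(0),[np.linalg.norm(P[i]-P[i-1]) for i in range(4)])
E
```

```text
((350.9000244140625, 216.1999969482422), (62.2968635559082, 56.60476303100586), 71.56504821777344)
[ 337.18333624   33.70872543 1560.5231472 ]
[[ 636.16276548  -80.63786455   22.        ]
 [ 698.63789288 -282.35217727   22.        ]
 [ 476.97184908 -341.13858432   22.        ]
 [ 417.04802085 -143.72929339   22.        ]] [ 557.20513207 -211.96447988   22.        ] [np.float64(228.0171039789677), np.float64(211.16771888789887), np.float64(229.32875229465145), np.float64(206.3038858904879)]
```

View pics/topz.png

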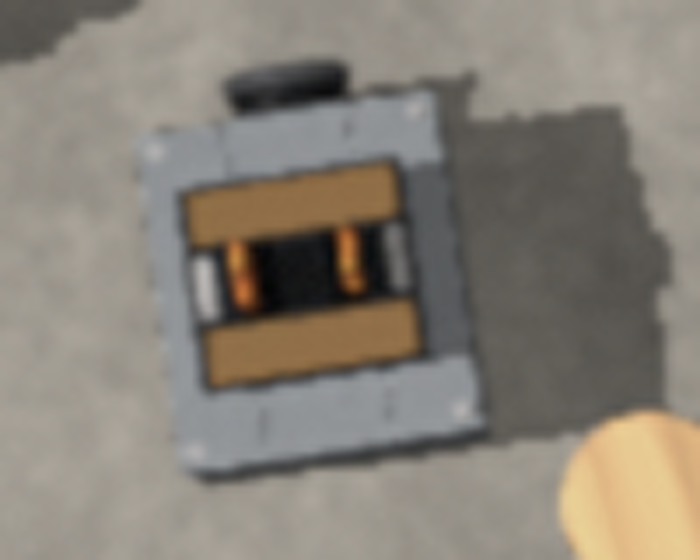

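View pics/scz.png

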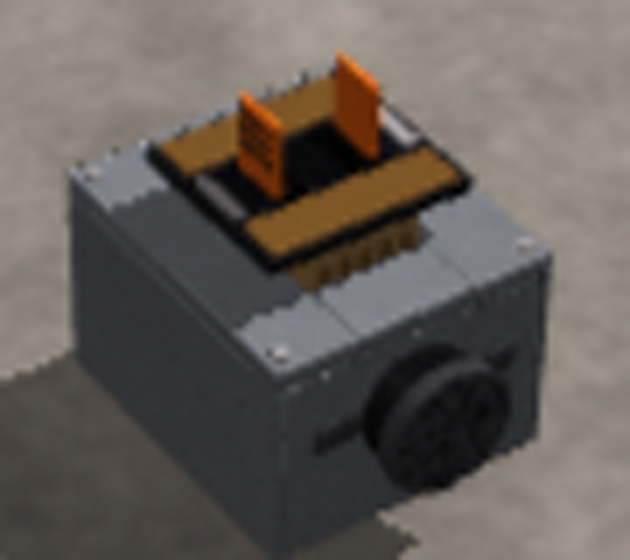

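```bash
python3 - <<'E'
from h import *
ct=cam('top');cs=cam('scene')
T=lambda x,y:((x+.5)/7-.5+200,(y+.5)/7-.5+190)
S=lambda x,y:((x+.5)/7-.5+260,(y+.5)/7-.5+160)
A=tri([ray(ct,T(145,140)),ray(cs,S(550,255))]);B=tri([ray(ct,T(437,93)),ray(cs,S(280,380))]);C=tri([ray(ct,T(488,430)),ray(cs,S(75,178))])
print(A,B,C)
print(np.linalg.norm(A[0]-B[0]),np.linalg.norm(B[0]-C[0]))
print('ctr',(A[0]+C[0])/2)
D=onz(ct,T(192,472),A[0][2]);print('D',D)
x=B[0]-C[0];y=A[0]-B[0];print(np.degrees([np.arctan2(x[1],x[0]),np.arctan2(-y[0],y[1])]))
# tray on scene? bystanders top
st=read_state();print(R.from_quat(st['ee_rot']).as_matrix().round(3))
for n,p,z in(('bowl',(323,165),55),('blank',(293,261),80),('mug',(408,180),90),('oil',(177,188),140)):print(n,onz(ct,p,z))
E
```

```text
(array([579.34432599, 256.09791283, 109.14849534]), [np.float64(2.4240010640525145), np.float64(2.424001064052367)]) (array([599.51464565, 110.82006861, 107.86981156]), [np.float64(2.6231995559216523), np.float64(2.6231995559216106)]) (array([431.9519254 ,  89.73583628, 106.52610821]), [np.float64(3.646098115944402), np.float64(3.646098115944473)])
146.67695404770922 168.889359073854
ctr [505.64812569 172.91687455 107.83730178]
D [413.56968439 231.0626967  109.14849534]
[7.17177324 7.90439281]
[[-0.976 -0.219 -0.001]
 [-0.219  0.976  0.002]
 [ 0.     0.002 -1.   ]]
bowl [ 742.86368241 -114.5124513    55.        ]
blank [395.7210189    5.63550977  80.        ]
mug [ 670.52443657 -409.55841804   90.        ]
oil [652.14927137 398.1161224  140.        ]
```

send_rows([
  [-0.05,0.04,-0.02],
  [-0.09,0.073,-0.04],
  [-0.13,0.105,-0.06],
  [-0.17,0.138,-0.06],
  [-0.21,0.17,-0.06],
  [-0.25,0.203,-0.06],
  [-0.29,0.235,-0.06],
  [-0.33,0.268,-0.06],
  [-0.355,0.3,-0.06],
  [-0.375,0.345,-0.06],
  [-0.39,0.39,-0.06],
  [-0.41,0.43,-0.06],
], yaw=[0,0,0,0,0,0,0,0,0,0,0,0], fingers=[0,0,0,0,0,0,0,0,0,0,0,0])

```text
clock: 1.35
position: [439.4, -112.3, 291.0]
ee_rot: [-0.11, 0.994, 0.001, -0.0]
contact_force: [1.2, -0.5, 0.1]
gripper_width: 85.3
```

send_rows([
  [-0.02,0.04,0],
  [-0.04,0.08,0],
  [-0.06,0.12,0],
  [-0.08,0.16,0],
  [-0.1,0.2,0],
  [-0.115,0.235,0],
  [-0.127,0.262,0],
  [-0.127,0.262,0],
  [-0.127,0.262,0],
], yaw=[0,0,1,2,3,4,5,5,5], fingers=[0,0,50,50,50,50,50,50,50])

```text
clock: 2.25
position: [505.7, 171.6, 290.8]
ee_rot: [-0.067, 0.998, 0.001, -0.001]
contact_force: [-0.1, 0.6, -0.1]
gripper_width: 68.7
```

```bash
python3 - <<'E'
from h import *
import pickle
s=read_state();im=get_image('wrist');print(s['position'],s['ee_rot'],s['gripper_width'],s['clock'],s['joints'])
cv2.imwrite('pics/w1.png',im);pickle.dump(s,open('s1.pkl','wb'))
M=R.from_quat(s['ee_rot']).as_matrix();print(M.round(3),np.degrees(np.arctan2(-M[0,1],M[1,1])))
E
```

```text
[505.67580664 171.56381925 290.75560055] [-6.72760965e-02  9.97733724e-01  5.29413724e-04 -1.03090114e-03] 68.70894412496575 2.25 [ 0.62983852  0.19187201 -0.11237327 -0.00209054 -1.2677311  -2.06535576]
[[-0.991 -0.134 -0.002]
 [-0.134  0.991  0.001]
 [ 0.002  0.001 -1.   ]] 7.71503731296331
```

View pics/w1.png

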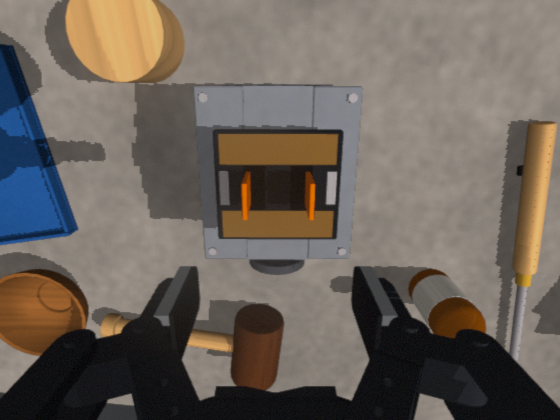

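The wrist view shows the dock centred at about (279,170). The flange spans (215,130) to (340,240) and the tab tops sit near (246,215) and (310,215). The dock's edges look almost aligned with the jaws.

```bash
python3 - <<'E'
from h import *
import pickle
s=pickle.load(open('s1.pkl','rb'));im=cv2.imread('pics/w1.png')
c=cam('wrist',s)
cv2.imwrite('pics/w1z.png',cv2.resize(im[75:275,185:375],None,fx=3,fy=3,interpolation=cv2.INTER_CUBIC))
hs=cv2.cvtColor(im,cv2.COLOR_BGR2HSV)
o=cv2.inRange(hs,(5,200,120),(18,255,255));
n,l,stt,ce=cv2.connectedComponentsWithStats(o)
for i in range(1,n):
    if stt[i,4]>40: print(stt[i],ce[i])
# dark flange + tan: everything not grey inside
f=cv2.inRange(hs,(10,90,20),(25,230,160));n,l,stt,ce=cv2.connectedComponentsWithStats(f)
for i in range(1,n):
    if stt[i,4]>300:
        r=cv2.minAreaRect(np.argwhere(l==i)[:,::-1].astype(np.float32));print('tan',stt[i],ce[i],r)
for z in(106,108,110):
    P=[onz(c,p,z) for p in((195,86),(362,86),(352,258),(206,258))]
    print(z,[np.linalg.norm(P[i]-P[i-1]).round(1) for i in range(4)],np.mean(P,0))
E
```

```text
[241 175  10  45 310] [245.52580645 198.29354839]
[308 183   7  37 205] [311.37073171 201.11707317]
tan [ 129    0   55   83 1608] [166.24004975  47.68594527] ((161.9365234375, 46.09308624267578), (44.298160552978516, 86.52986145019531), 15.851927757263184)
tan [ 512  121   43  166 2214] [526.88075881 196.54742547] ((525.7474365234375, 201.6927490234375), (25.12771224975586, 167.28529357910156), 11.1069974899292)
tan [ 218  133  121  105 7965] [277.31826742 182.66829881] ((278.0, 184.99996948242188), (119.99998474121094, 103.99998474121094), -0.0)
tan [   0  269   88   87 5833] [ 39.08949083 309.34733413] ((43.5, 312.0), (86.0, 87.0), 90.0)
tan [ 428  297   58   42 1068] [451.41292135 316.53089888] ((455.824462890625, 317.0820007324219), (40.60775375366211, 55.83141326904297), 80.21759033203125)
tan [ 186  305   98   86 3602] [251.6568573  347.99111605] ((233.94097900390625, 342.11871337890625), (94.32225036621094, 83.21479034423828), 10.491477012634277)
106 [np.float64(171.7), np.float64(149.4), np.float64(171.8), np.float64(154.1)] [506.97338502 174.90821749 106.        ]
108 [np.float64(170.7), np.float64(148.5), np.float64(170.8), np.float64(153.1)] [506.45640017 174.81401281 108.        ]
110 [np.float64(169.6), np.float64(147.6), np.float64(169.7), np.float64(152.2)] [505.93941531 174.71980812 110.        ]
```

View pics/w1z.png

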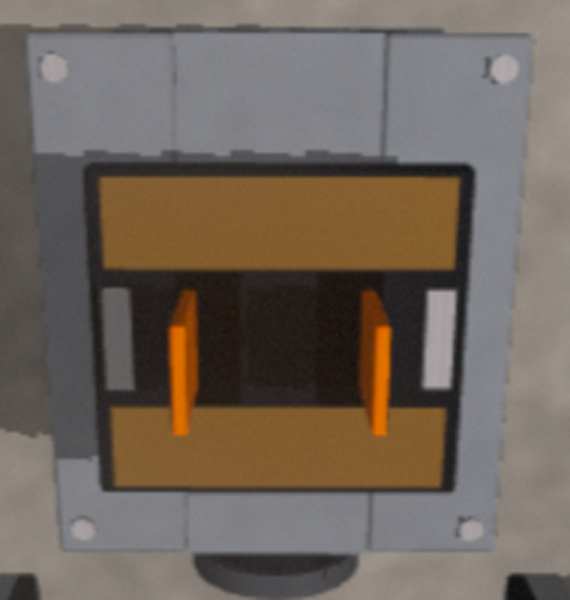

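```bash
python3 - <<'E'
from h import *
import pickle
s=pickle.load(open('s1.pkl','rb'));c=cam('wrist',s)
M=R.from_quat(s['ee_rot']).as_matrix()
Z=lambda x,y:((x+.5)/3-.5+185,(y+.5)/3-.5+75)
def rep(n,pts,z):
    P=np.array([onz(c,Z(*p),z) for p in pts]);m=P.mean(0)
    print(n,z,m.round(1),'tool',(M.T@(m-s['position'])).round(1),[np.linalg.norm(P[i]-P[i-1]).round(1) for i in range(4)])
    x=(P[0]+P[1]-P[2]-P[3]);print('  yaw',np.degrees(np.arctan2(-x[1],-x[0])), np.degrees(np.arctan2(-(P[1]-P[0]+P[2]-P[3])[0],(P[1]-P[0]+P[2]-P[3])[1])))
for z in(107,109,111):
    rep('deck',((27,33),(532,35),(493,551),(61,549)),z)
    rep('flange',((84,164),(474,164),(456,491),(101,491)),z+28)
    rep('tabs',((170,325),(390,325),(388,435),(173,435)),z+68)
E
```

```text
deck 107 [506.9 173.5 107. ] tool [ -1.8   1.6 183.8] [np.float64(171.1), np.float64(150.2), np.float64(171.4), np.float64(151.5)]
  yaw 7.6520048514863666 7.533033812991896
flange 135 [506.6 173.5 135. ] tool [ -1.5   1.6 155.8] [np.float64(101.1), np.float64(110.3), np.float64(101.1), np.float64(111.5)]
  yaw 7.846040349420234 7.787515786748965
tabs 175 [507.4 173.7 175. ] tool [ -2.2   1.7 115.8] [np.float64(30.4), np.float64(56.7), np.float64(30.4), np.float64(57.4)]
  yaw 8.204587348392964 7.785398378375026
deck 109 [506.4 173.5 109. ] tool [ -1.3   1.6 181.8] [np.float64(170.0), np.float64(149.2), np.float64(170.3), np.float64(150.6)]
  yaw 7.652004851486354 7.533033812991845
flange 137 [506.  173.4 137. ] tool [ -0.9   1.6 153.8] [np.float64(100.4), np.float64(109.5), np.float64(100.4), np.float64(110.8)]
  yaw 7.846040349420224 7.787515786748953
tabs 177 [506.7 173.6 177. ] tool [ -1.5   1.7 113.8] [np.float64(30.2), np.float64(56.2), np.float64(30.2), np.float64(57.0)]
  yaw 8.204587348392932 7.785398378375052
deck 111 [505.9 173.4 111. ] tool [ -0.8   1.6 179.8] [np.float64(169.0), np.float64(148.3), np.float64(169.3), np.float64(149.7)]
  yaw 7.6520048514863666 7.533033812991837
flange 139 [505.5 173.3 139. ] tool [ -0.3   1.5 151.8] [np.float64(99.7), np.float64(108.8), np.float64(99.8), np.float64(110.1)]
  yaw 7.846040349420212 7.787515786748973
tabs 179 [506.  173.4 179. ] tool [ -0.8   1.7 111.8] [np.float64(29.9), np.float64(55.8), np.float64(29.9), np.float64(56.5)]
  yaw 8.204587348392998 7.785398378375058
```

send_rows([
  [-0.001,0.0016,0.04],
  [-0.001,0.0016,0.075],
  [-0.001,0.0016,0.1],
  [-0.001,0.0016,0.12],
  [-0.001,0.0016,0.13],
  [-0.001,0.0016,0.13],
  [-0.001,0.0016,0.13],
], yaw=[0,0,0,0,0,0,0], fingers=[50,50,50,50,50,50,50])

```text
clock: 3.0
position: [506.9, 172.6, 162.1]
ee_rot: [-0.067, 0.998, 0.001, 0.0]
contact_force: [-0.1, 0.1, -0.7]
gripper_width: 68.1
```

```bash
python3 - <<'E'
from h import *
s=read_state();im=get_image('wrist');print(s['position'],s['contact_force'],s['wrist_torque'],s['clock'])
cv2.imwrite('pics/w2.png',im)
c=cam('wrist',s);print(onz(c,(275,300),177))
E
```

```text
[506.85788937 172.55026162 162.10200382] [-0.12096647  0.13331191 -0.66304765] [ 0.05640021 -0.01926814  0.02776388] 3.0
[509.99351608 172.33675191 177.        ]
```

View pics/w2.png

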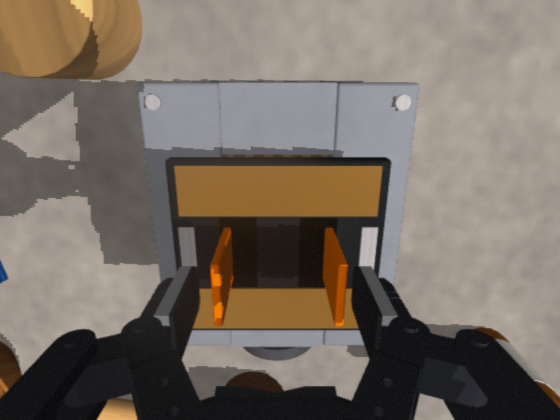

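The fingers straddle the tabs. The gaps are about 17 px on the left and 10 px on the right, so I'll shift about 1 mm in +y while descending.

send_rows([
  [0,0.001,0.01],
  [0,0.001,0.02],
  [0,0.001,0.024],
  [0,0.001,0.024],
  [0,0.001,0.024],
], yaw=[0,0,0,0,0], fingers=[50,50,50,50,50])

```text
clock: 3.55
position: [507.0, 173.9, 138.3]
ee_rot: [-0.067, 0.998, 0.001, 0.0]
contact_force: [-0.2, 0.4, 0.0]
gripper_width: 68.6
```

send_rows([
  [0,0,0.004],
  [0,0,0.006],
  [0,0,0.006],
], yaw=[0,0,0], fingers=[50,50,50])

```text
clock: 3.85
position: [507.3, 174.0, 132.7]
ee_rot: [-0.067, 0.998, 0.001, 0.001]
contact_force: [-0.7, 0.2, 3.5]
gripper_width: 68.9
```

send_rows([
  [0,0,0.002],
  [0,0,0.004],
  [0,0,0.004],
], yaw=[0,0,0], fingers=[50,50,50])

```text
clock: 4.15
position: [507.4, 174.0, 128.9]
ee_rot: [-0.067, 0.998, 0.001, 0.001]
contact_force: [-0.7, -0.8, 4.9]
gripper_width: 68.8
```

send_rows([
  [0,0,0.003],
  [0,0,0.006],
  [0,0,0.0085],
  [0,0,0.0085],
  [0,0,0.0085],
], yaw=[0,0,0,0,0], fingers=[50,50,50,50,50])

```text
clock: 4.65
position: [507.6, 174.1, 121.2]
ee_rot: [-0.067, 0.998, 0.001, 0.001]
contact_force: [-2.8, -0.4, 8.4]
gripper_width: 68.9
```

```bash
python3 - <<'E'
from h import *
s=read_state();print(s['position'],s['contact_force'],s['wrist_torque'],s['clock'])
cv2.imwrite('pics/w3.png',get_image('wrist'));i=get_image('scene');cv2.imwrite('pics/s3.png',cv2.resize(i[130:240,230:370],None,fx=5,fy=5,interpolation=cv2.INTER_CUBIC))
E
```

```text
[507.60197796 174.05603167 121.19683222] [-2.79614879 -0.38793434  8.37148786] [-0.23439619  0.74681256 -0.07592085] 4.65
```

View pics/s3.png

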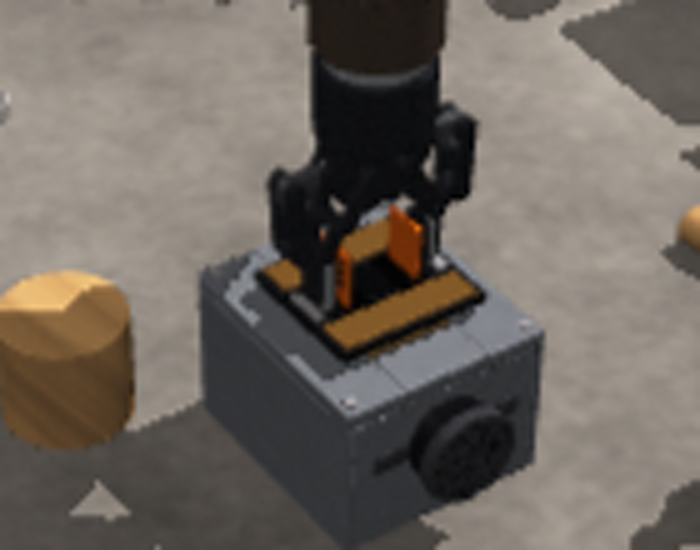

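View pics/w3.png

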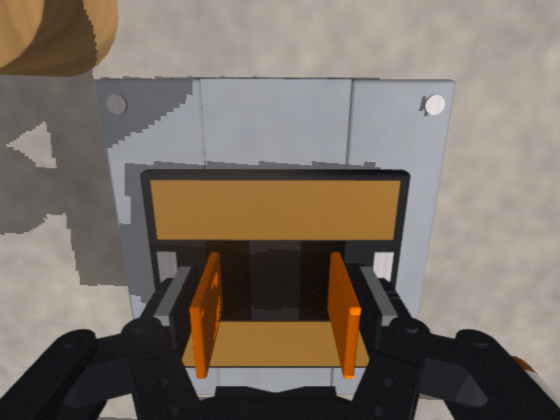

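The filter is down about 11.5 mm and the jaws sit outside both tabs. Next I squeeze.

send_rows([
  [0,0,0],
  [0,0,0],
  [0,0,0],
  [0,0,0],
  [0,0,0],
  [0,0,0],
], yaw=[0,0,0,0,0,0], fingers=[80,110,140,170,200,200])

```text
clock: 5.35
position: [508.3, 174.1, 122.9]
ee_rot: [-0.067, 0.998, 0.001, 0.002]
contact_force: [-2.3, -0.7, 11.2]
gripper_width: 24.3
```

```bash
python3 - <<'E'
from h import *
s=read_state();print(s['position'],s['contact_force'],s['wrist_torque'],s['clock'],s['gripper_width'])
cv2.imwrite('pics/w4.png',get_image('wrist'));i=get_image('scene');cv2.imwrite('pics/s4.png',cv2.resize(i[130:240,230:370],None,fx=5,fy=5,interpolation=cv2.INTER_CUBIC))
E
```

```text
[508.27980796 174.10279732 122.86946726] [-2.33000487 -0.73131553 11.20976302] [-0.42722329  0.73546729 -0.04043461] 5.35 24.27410949587481
```

View pics/w4.png

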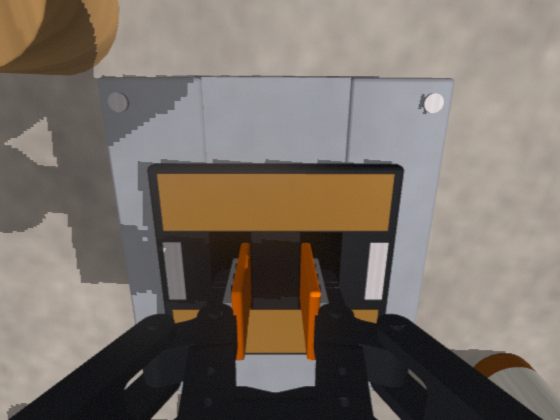

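View pics/s4.png

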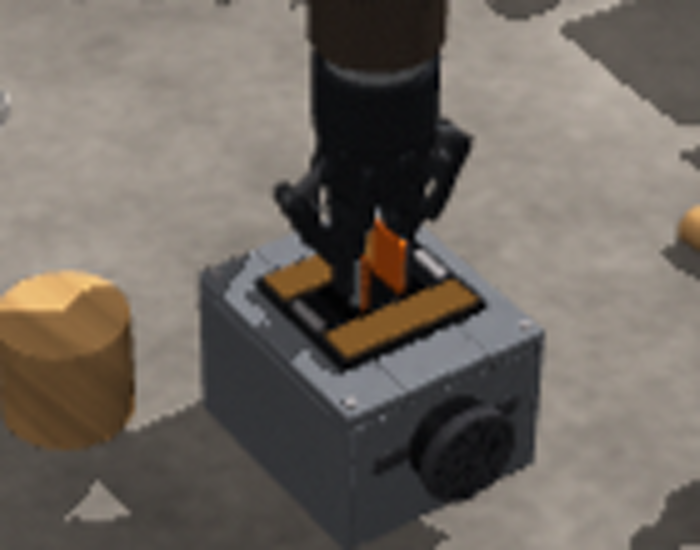

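The tabs are fully in, about 84 px apart against 165 px before. I'll draw it up gently to start.

send_rows([
  [0,0,-0.004],
  [0,0,-0.008],
  [0,0,-0.014],
  [0,0,-0.02],
  [0,0,-0.026],
  [0,0,-0.03],
  [0,0,-0.03],
], yaw=[0,0,0,0,0,0,0], fingers=[200,200,200,200,200,200,200])

```text
clock: 6.15
position: [508.0, 174.0, 152.6]
ee_rot: [-0.067, 0.998, 0.001, 0.002]
contact_force: [0.3, -0.4, -1.3]
gripper_width: 24.8
```

```bash
python3 - <<'E'
from h import *
s=read_state();print(s['position'],s['contact_force'],s['wrist_torque'],s['clock'],s['gripper_width'])
cv2.imwrite('pics/w5.png',get_image('wrist'));i=get_image('scene');cv2.imwrite('pics/s5.png',cv2.resize(i[130:240,230:370],None,fx=5,fy=5,interpolation=cv2.INTER_CUBIC))
E
```

```text
[507.97934821 173.99200407 152.64931297] [ 0.34760959 -0.38020003 -1.34174876] [-0.1424019  -0.17762456  0.00145389] 6.15 24.809146909159836
```

View pics/s5.png

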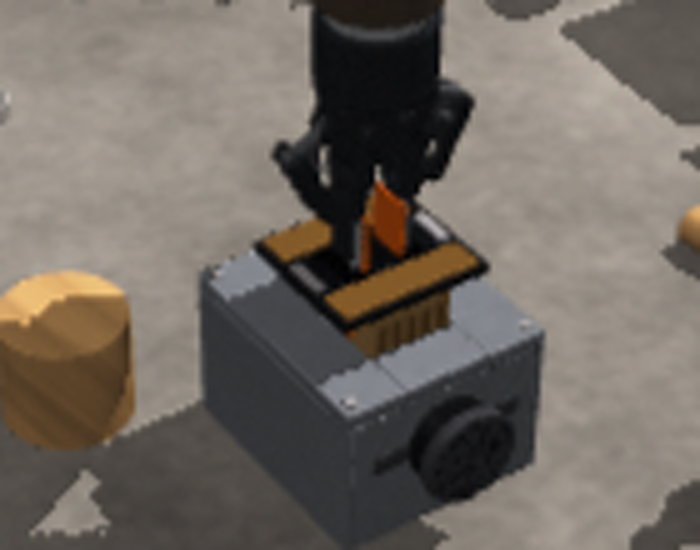

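View pics/w5.png

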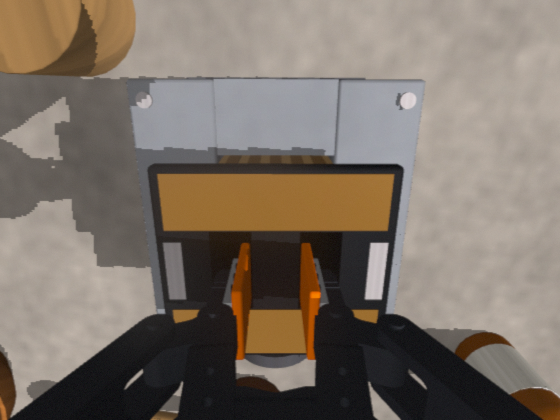

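send_rows([
  [0,0,-0.01],
  [0,0,-0.02],
  [0,0,-0.03],
  [0,0,-0.04],
  [0,0,-0.05],
  [0,0,-0.06],
  [0,0,-0.068],
  [0,0,-0.075],
  [0,0,-0.075],
], yaw=[0,0,0,0,0,0,0,0,0], fingers=[200,200,200,200,200,200,200,200,200])

```text
clock: 7.15
position: [508.2, 174.1, 228.5]
ee_rot: [-0.067, 0.998, 0.001, 0.003]
contact_force: [0.6, -0.9, -3.4]
gripper_width: 24.6
```

```bash
python3 - <<'E'
from h import *
s=read_state();print(s['position'],s['contact_force'],s['wrist_torque'],s['clock'],s['gripper_width'])
i=get_image('scene');cv2.imwrite('pics/s6.png',i[80:380,80:480]);t=get_image('top');cv2.imwrite('pics/t6.png',t)
# tray fit in scene and top: masks
c=cam('top');hs=cv2.cvtColor(t,cv2.COLOR_BGR2HSV);m=cv2.inRange(hs,(100,120,40),(130,255,255));m[:150]=0;m[270:]=0;m[:,:300]=0;m[:,400:]=0
cs=max(cv2.findContours(m,0,2)[0],key=cv2.contourArea);p=cv2.approxPolyDP(cv2.convexHull(cs),6,True)[:,0]
P=np.array([onz(c,q,22) for q in p]);print(p,P.round(0),P.mean(0))
c=cam('scene');hs=cv2.cvtColor(i,cv2.COLOR_BGR2HSV);m=cv2.inRange(hs,(100,120,40),(130,255,255));m[:200]=0;m[:,:120]=0;m[:,260:]=0
cs=max(cv2.findContours(m,0,2)[0],key=cv2.contourArea);p=cv2.approxPolyDP(cv2.convexHull(cs),8,True)[:,0]
P=np.array([onz(c,q,22) for q in p]);print(p,P.round(0),P.mean(0))
M=R.from_quat(s['ee_rot']).as_matrix();print(M.T@(np.array([557,-212,0])-s['position']))
E
```

```text
[508.24145376 174.10647215 228.50358463] [ 0.62062653 -0.90293263 -3.435519  ] [ 0.00543098 -0.01420181 -0.00448441] 7.15 24.622998690776143
[[367 180]
 [387 236]
 [334 253]
 [315 196]] [[ 690. -279.   22.]
 [ 480. -339.   22.]
 [ 423. -144.   22.]
 [ 635.  -84.   22.]] [ 556.91231511 -211.39320202   22.        ]
[[202 225]
 [246 266]
 [188 305]
 [146 256]] [[ 425. -145.   22.]
 [ 650.  -86.   22.]
 [ 712. -282.   22.]
 [ 482. -340.   22.]] [ 567.35664859 -213.28389246   22.        ]
[   5.02427035 -389.73779984  227.48339706]
```

View pics/s6.png

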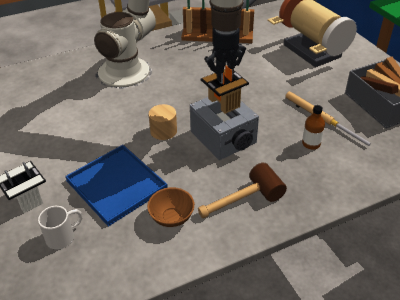

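The filter hangs level and clear of the dock. Next I carry it to the tray centre at about (558,-212).

send_rows([
  [0,-0.015,0],
  [0,-0.04,0],
  [0,-0.07,0],
  [0,-0.105,0],
  [0,-0.14,0],
  [0,-0.175,0],
  [0.001,-0.21,0],
  [0.002,-0.245,0],
  [0.003,-0.28,0],
  [0.004,-0.315,0],
  [0.005,-0.345,0],
  [0.005,-0.37,0],
], yaw=[0,0,-1,-2,-3,-4,-5,-6,-7,-8,-8,-8], fingers=[200,200,200,200,200,200,200,200,200,200,200,200])

```text
clock: 8.45
position: [551.3, -195.9, 225.5]
ee_rot: [-0.136, 0.991, 0.001, 0.001]
contact_force: [1.3, -0.1, -2.8]
gripper_width: 24.4
```

```bash
python3 - <<'E'
from h import *
s=read_state();print(s['position'],s['contact_force'],s['wrist_torque'],s['clock'],s['gripper_width'],s['joints'])
M=R.from_quat(s['ee_rot']).as_matrix();print(M.round(3),M.T@(np.array([558,-212,91])-s['position']))
cv2.imwrite('pics/w7.png',get_image('wrist'))
E
```

```text
[ 551.33298041 -195.86546135  225.54747194] [ 1.30979583 -0.13071164 -2.8220481 ] [ 0.02196037 -0.00808736  0.02250587] 8.45 24.360906291535805 [-0.06599482  0.32097411 -0.10168566 -0.00264976 -1.14706223 -1.23092215]
[[-0.963 -0.269  0.001]
 [-0.269  0.963  0.002]
 [-0.002  0.002 -1.   ]] [ -1.8290384  -17.59254587 134.51747709]
```

View pics/w7.png

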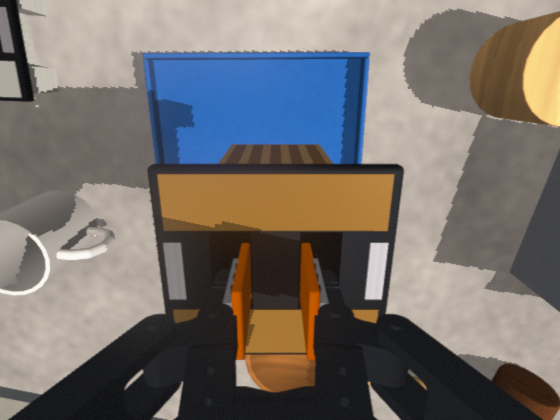

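The filter is over the tray, aligned with its edges. The far rim runs from (147,55) to (367,55). I'll lower it.

send_rows([
  [-0.001,-0.01,0.005],
  [-0.002,-0.018,0.02],
  [-0.002,-0.018,0.045],
  [-0.002,-0.018,0.07],
  [-0.002,-0.018,0.09],
  [-0.002,-0.018,0.108],
  [-0.002,-0.018,0.12],
  [-0.002,-0.018,0.125],
  [-0.002,-0.018,0.125],
], yaw=[0,0,0,0,0,0,0,0,0], fingers=[200,200,200,200,200,200,200,200,200])

```text
clock: 9.4
position: [558.5, -215.3, 99.5]
ee_rot: [-0.135, 0.991, 0.0, -0.0]
contact_force: [-0.6, -1.3, -3.6]
gripper_width: 24.7
```

send_rows([
  [0,0,0.002],
  [0,0,0.004],
  [0,0,0.006],
  [0,0,0.006],
], yaw=[0,0,0,0], fingers=[200,200,200,200])

```text
clock: 9.8
position: [558.4, -215.2, 93.6]
ee_rot: [-0.135, 0.991, 0.0, -0.0]
contact_force: [0.5, -0.5, -3.9]
gripper_width: 24.8
```

send_rows([
  [0,0,0.001],
  [0,0,0.002],
  [0,0,0.002],
], yaw=[0,0,0], fingers=[200,200,200])

```text
clock: 10.1
position: [558.6, -215.3, 92.2]
ee_rot: [-0.135, 0.991, 0.0, 0.0]
contact_force: [-0.6, 0.1, 0.2]
gripper_width: 24.6
```

send_rows([
  [0,0,0.001],
  [0,0,0.001],
  [0,0,0.001],
], yaw=[0,0,0], fingers=[200,200,200])

```text
clock: 10.4
position: [558.5, -215.4, 92.1]
ee_rot: [-0.135, 0.991, -0.0, 0.0]
contact_force: [-2.8, 0.4, 5.1]
gripper_width: 24.3
```

```bash
python3 - <<'E'
from h import *
s=read_state();print(s['position'],s['contact_force'],s['wrist_torque'],s['clock'])
i=get_image('scene');cv2.imwrite('pics/s8.png',cv2.resize(i[160:330,110:310],None,fx=3.5,fy=3.5,interpolation=cv2.INTER_CUBIC));cv2.imwrite('pics/w8.png',get_image('wrist'))
E
```

```text
[ 558.5150436  -215.41818101   92.13814242] [-2.83833053  0.41271388  5.05036946] [0.48768653 0.97433589 0.06683388] 10.4
```

View pics/s8.png

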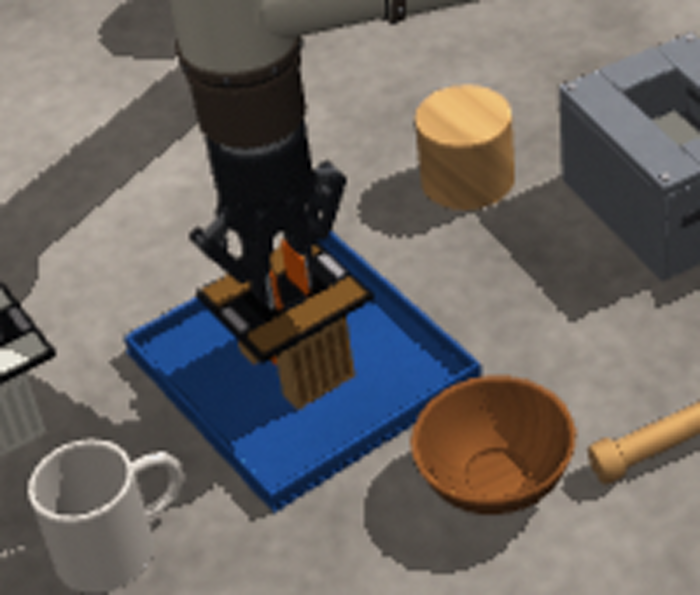

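View pics/w8.png

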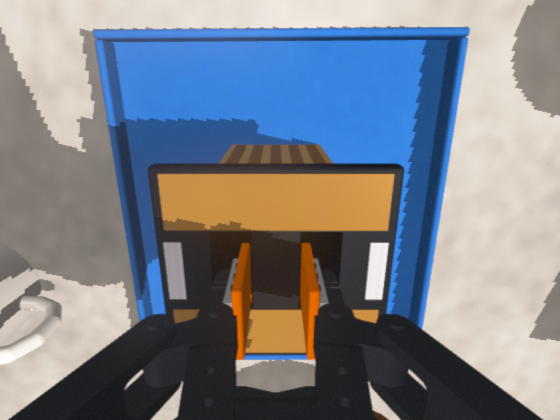

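The filter stands on the tray floor, fully inside, and the force turned upward at 5 N. I'll release slowly, then rise.

send_rows([
  [0,0,0],
  [0,0,0],
  [0,0,0],
  [0,0,0],
  [0,0,0],
  [0,0,0],
  [0,0,0],
  [0,0,0],
], yaw=[0,0,0,0,0,0,0,0], fingers=[160,140,120,100,80,60,40,40])

```text
clock: 11.3
position: [558.9, -215.5, 92.6]
ee_rot: [-0.135, 0.991, -0.0, 0.001]
contact_force: [0.4, 0.6, -0.8]
gripper_width: 72.0
```

```bash
python3 - <<'E'
from h import *
s=read_state();print(s['position'],s['contact_force'],s['wrist_torque'],s['clock'],s['gripper_width'])
cv2.imwrite('pics/w9.png',get_image('wrist'))
E
```

```text
[ 558.90701788 -215.5265801    92.64151936] [ 0.37552231  0.63762606 -0.84408155] [ 0.02675389  0.00868141 -0.01973465] 11.3 72.00007661505036
```

View pics/w9.png

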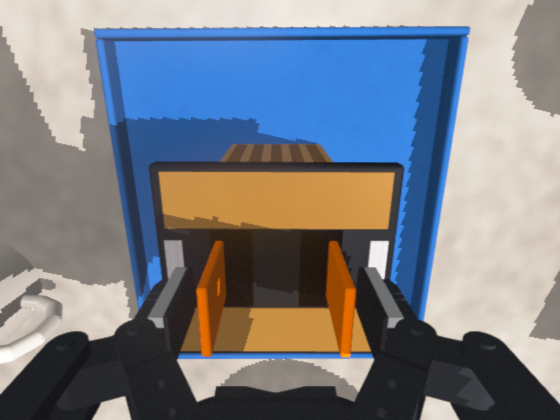

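The tabs have sprung back out and the jaws are clear on both sides with no contact force. I'll go straight up.

send_rows([
  [0,0,-0.005],
  [0,0,-0.015],
  [0,0,-0.03],
  [0,0,-0.05],
  [0,0,-0.08],
  [0,0,-0.11],
  [0,0,-0.14],
  [0,0,-0.16],
  [0,0,-0.16],
], yaw=[0,0,0,0,0,0,0,0,0], fingers=[40,40,40,40,40,40,40,40,40])

```text
clock: 12.25
position: [560.3, -216.0, 257.5]
ee_rot: [-0.136, 0.991, -0.002, 0.005]
contact_force: [0.0, 1.1, 0.1]
gripper_width: 72.0
```

```bash
python3 - <<'E'
from h import *
s=read_state();print(s['position'],s['contact_force'],s['clock'])
cv2.imwrite('pics/w10.png',get_image('wrist'));cv2.imwrite('pics/s10.png',get_image('scene'))
E
```

```text
[ 560.26792499 -216.03013072  257.53449859] [0.02533443 1.06079737 0.07294541] 12.25
```

View pics/w10.png

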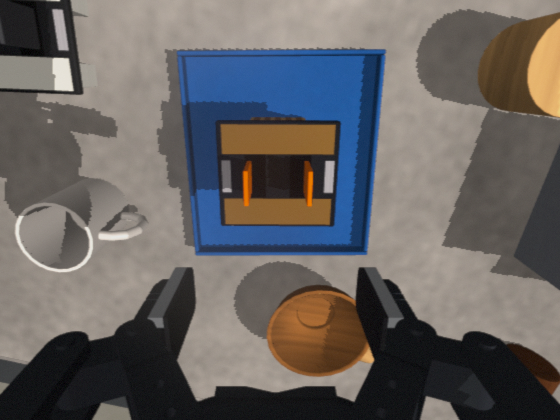

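View pics/s10.png

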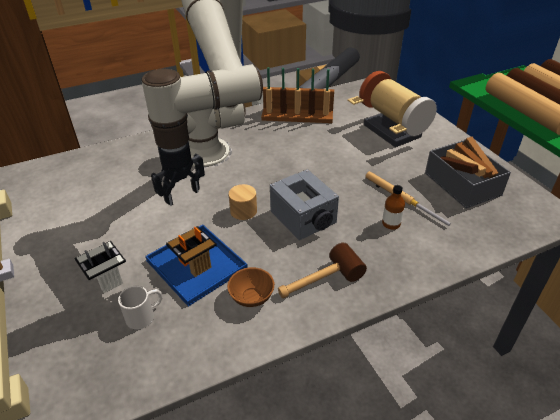

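The filter stands upright in the middle of the tray at wrist pixel (279,175). The dock is empty, the other things look unmoved, and the gripper is clear.

```bash
python3 -c "
from bench import *
print(job_done())"
```

```text
the job is handed in; nothing more can be done
None
```

The used filter is out of the dock and standing upright in the middle of the blue cleaning tray. The job is handed in at about 12.4 s of the 51 s allowed.

- **Removal:** I pressed the whole filter down about 12 mm with the fingertips beside the tabs (about 8 N), then squeezed both tabs in. I drew it straight up more than 100 mm with no slip visible.
- **Placing:** I lowered it until the tray floor pushed back with about 5 N, opened the jaws slowly and rose clear.
- **Last checks:** The wrist and scene views show it upright inside the tray with its tabs sprung back out and the dock empty. The other things on the bench look unmoved by eye, and the tool showed no contact beyond about 1 N of noise.
- **Disagreements:**
  - The gripper read about 24 mm when the tabs should have stopped at 32 mm; I took this as finger give, since the pictures showed the tabs fully in.
  - The tray's centre from the scene view was about 10 mm off the top view; I put that down to its outer walls being included and used the top view.

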